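Release the ratchet and pull back the canister feeder's pusher

ROBOT

A 6-joint arm with a two-finger parallel gripper is mounted at the origin on the work surface. World frame = base frame: x ahead of the robot, y to its left, z up, the work surface at z = 0. Lengths are in mm, angles in rad, forces in N, time in s.
With the tool pointing down it reaches from about 350 to 875 mm from the base axis. Payload 4.2 kg.
Tool frame: the origin (TCP) lies between the finger pads; the fingertips stand 19 mm ahead of it and the grasp point (between the pads) is the TCP; y points along the fingers, z is the direction in which the jaws open and shut, and the axes are right-handed (so a half turn about y gives the same grasp; the last joint's range is limited). The gripper opens to 85 mm and grips with 20 to 120 N. Pads are 22 mm wide; open, the fingers measure 114 mm over their backs; the gripper's body (76 mm by 85 mm) begins 54 mm behind the grasp point. The pads swing forward as they close: fully open they stand 13 mm farther back than shut.
Start: joints at [1.56, 0.385, 0.008, 0, -1.194, -0.259], TCP at [166.555, 602.378, 250.312] pointing down, gripper open.
Joint ranges: [-3.14, 3.14], [-1.21, 2.06], [-1.07, 1.41], [-3.16, 2.05], [-2.99, -0.16], [-3.1, 3.1]. Speed limits (rad/s): [2.79, 2.79, 3.14, 3.14, 3.14, 3.14].

INTERFACE

Orientations are given as a unit quaternion [x, y, z, w].
In Python, from bench import arm gives the robot as it stands.
- The arm moves only by the shell command python3 -m inch 'ROWS'. ROWS is JSON, a list of rows, each a list of 7 numbers: the opening, from 0 (shut) to 1 (fully open), then the shift along the tool's x, y, z in cm, then the turn, a rotation vector about the tool's x, y, z in degrees. A call has 1 to 20 rows; each row is the pose to reach, as a shift and turn from the pose commanded when the call began, along the tool's axes at that moment; what a row does not reach only later rows make up. A row lasts 1/12 s, in which the tool goes at most 41.7 mm and 7.16 degrees, less where a joint would pass 70% of its speed; a pose out of reach is approached as far as the arm can. A call with a gripper value outside its range is refused whole. The fingers move at their own pace and stop on an object; the grip force is fixed at half the most. Time passes only in rows, so rows that repeat a pose let the fingers close. It gives the time, the measured TCP pose, the force and the opening at its end, in the units of the state.
- arm.read_state(): the state, without advancing time (a new reading comes with each control period).
- arm.get_image(name): name is "scene" or "top"; returns the picture (480x640x3 uint8, red, green, blue); there is no depth.
- arm.camera_params(name): a dict with "fx", "fy", "cx", "cy" (pixels), "rvec" (rotation vector, rad) and "tvec" (3), from world to camera coordinates, as OpenCV has them. Camera axes: x right, y down, z forward; pixel columns grow to the right and rows downward; lengths in mm; the calibration is good to about 2 mm. A picture is of the moment at which its call begins. camera_params takes no time and is no camera call.
- arm.job_done(): hands the job in, once; it reports no verdict.
Trained networks look in the newest picture that a camera, given by its name, has taken for a name from the list of things; names that differ only in an ending like _2 or _b are one class to them, and where a whole thing is asked for, a point or a joint stands for the part that bears it (a point fixed in the world has none). Each returns a list of dicts, best first, with "conf" (0 to 1); they miss things now and then, are a little off and sometimes report something else, mostly with a low value. They report only what shows in the picture. A call takes as long as a camera call. They do not tell look-alikes from the thing itself.
- arm.masks_of(label, camera): "mask" (480x640 bool, what is visible of it) and "extent" ([left, top, width, height] in pixels, round what is visible of it).
The state is a dict: "clock": time; "joints": joint angles; "joint_vel": joint speeds; "joint_efforts": joint torques, N m; "position": TCP position; "ee_rot": TCP orientation; "contact_force": force on the tool from outside, world axes, zero at the start; "wrist_torque": the same for the moment, N m; "gripper_width": finger opening in mm.
Only numpy, scipy, OpenCV 4.12 (cv2) and the standard library are available. Lean on these libraries where they do the work, as an engineer would, in place of code of your own. Each camera call takes 0.05 s, during which the arm holds its last target.

TASK

Open up the canister feeder on the coffee bar for restocking: flip the red pawl lever over to its released side first, and only then slide the blue-handled pusher all the way back against the black rubber rear stop. Leave the lever flipped over, the pusher standing at the stop, and everything else on the bar undisturbed.

Things in the scene. Friction and masses are not known exactly. Their poses are not given: they have to be found in the camera images.
- feeder: Canister feeder fixed to the bar: wooden base 150 (its x) by 480 (its y) by 12 mm, origin under its centre on the bar, z up. +y points to the REAR (black rubber stop at y = +219, 57 high), -y to the front (metal stop, red and yellow canisters in the lane). Lane centre at x = -20, walls 37 high; steel sawtooth rack (15 mm teeth) at x = +52. It does not move.
- pusher (a joint): Slide of the grey pusher with blue handle, in m: 0 = fully back against the rear stop, growing to 0.150 toward the front (feeder -y). Starts at 0.075 to 0.15. Moves forward against about 5 N of friction; backward the ratchet blocks it (after at most 15 mm of play) until the pawl is flipped over, then backward also takes about 5 N. Stays where it is left.
- pusher_grip (a point): Grasp point in the pusher's blue upright handle: a slab 14 mm thick along feeder y, 50 wide along x, rising from 45 to 130 mm above the bar. The point is on its centre lines, 115 mm above the bar (15 below its top); axes as the feeder's. Space around it above 85 mm is free but for the pawl lever, 72 mm toward feeder +x.
- pawl (a joint): Hinge of the pawl lever on the pusher, in rad: -0.04 to 0.35 = engaged (nose in the rack, red lever leaning up to 32 degrees from upright to the rear); 1.12 = released (lever leaning 32 degrees from upright to the front, nose up). Upright is about 0.56; on either side of it the lever topples by its own weight and stays down. 1 to 2 N at the grip flips it.
- pawl_pivot (a point): Axis of the pawl lever, 64 mm above the bar, parallel to feeder x, at feeder x = +52 mm. It travels with the pusher (pusher_grip lies 30 mm farther to the rear, feeder +y). Its axes turn with the lever; its x is always the feeder's x.
- pawl_tip (a point): Outer end of the red lever, 75 mm from pawl_pivot. The lever is a round bar, 12 mm thick near the pivot, 18 mm red grip over its outer 35 mm. Engaged, the tip is 20 to 40 mm toward the feeder's +y and 64 to 73 mm above the pivot; released, 40 mm toward -y and 64 mm above.
- red_canister_center (a point): Red canister, upright cylinder 70 mm across and 100 mm tall, 0.35 kg; origin at its centre, half-way up (50 mm above its foot). Leave it alone. Stands in the lane on the feeder's base against the front stop.
- yellow_canister_center (a point): Yellow canister, upright cylinder 70 mm across and 100 mm tall, 0.35 kg; origin at its centre, half-way up (50 mm above its foot). Leave it alone. Stands in the lane next to the red one, at least 15 mm clear of the pusher.
- teal_canister_center (a point): Teal canister, upright cylinder 70 mm across and 100 mm tall, 0.35 kg; origin at its centre, half-way up (50 mm above its foot). Leave it alone. Stands on the bar to the robot's left.
- pitcher_center (a point): Steel milk pitcher with a handle, 84 mm across, 95 mm tall, origin at its centre, half-way up. Stands on the bar. Leave it alone.
- cup_center (a point): White cup with a handle, 80 mm across, 65 mm tall, origin at its centre, half-way up. Stands on the bar. Leave it alone.
There are look-alikes about, which are no part of the job. There is more than one size of the part that bears yellow_canister_center; the job needs the middle-sized.

How it is judged (in metres and radians):
On the way, in this order (a step that is already met when the one before it is completed fails the run):
1. the pawl lever is flipped over to its released side while the pusher is still forward (over 60 mm from the rear stop) (value of joint pawl above 0.95 rad and value of joint pusher above 0.06 m), for 0.2 s.
2. the pusher is back at the rear stop, within 8 mm (value of joint pusher below 0.008 m), for 0.2 s.
At the end, for the whole second after the job is handed in: The pusher rests within 8 mm of its rear stop (slide value below 0.008 m) and the pawl lever lies on its released side (above 0.95 rad), both at rest; the canisters, pitcher and cup stand within 30 mm of where they were (value of joint pusher below 0.008 m and value of joint pawl above 0.95 rad and velocity of joint pusher between -0.01 and 0.01 m/s and velocity of joint pawl between -0.1 and 0.1 rad/s and not ((angle between red_canister_center's own z axis and vertical above 0.5 rad or distance of red_canister_center from where it was at the start of the episode above 0.03 m) or (angle between yellow_canister_center's own z axis and vertical above 0.5 rad or distance of yellow_canister_center from where it was at the start of the episode above 0.03 m) or (angle between teal_canister_center's own z axis and vertical above 0.5 rad or distance of teal_canister_center from where it was at the start of the episode above 0.03 m) or (angle between pitcher_center's own z axis and vertical above 0.5 rad or distance of pitcher_center from where it was at the start of the episode above 0.03 m) or (angle between cup_center's own z axis and vertical above 0.5 rad or distance of cup_center from where it was at the start of the episode above 0.03 m))); the robot touches nothing.
It fails at once if the red canister is tipped over or moved more than 30 mm (angle between red_canister_center's own z axis and vertical above 0.5 rad or distance of red_canister_center from where it was at the start of the episode above 0.03 m).
It fails at once if the yellow canister is tipped over or moved more than 30 mm (angle between yellow_canister_center's own z axis and vertical above 0.5 rad or distance of yellow_canister_center from where it was at the start of the episode above 0.03 m).
It fails at once if the teal canister is tipped over or moved more than 30 mm (angle between teal_canister_center's own z axis and vertical above 0.5 rad or distance of teal_canister_center from where it was at the start of the episode above 0.03 m).
It fails at once if the steel pitcher is tipped over or moved more than 30 mm (angle between pitcher_center's own z axis and vertical above 0.5 rad or distance of pitcher_center from where it was at the start of the episode above 0.03 m).
It fails at once if the white cup is tipped over or moved more than 30 mm (angle between cup_center's own z axis and vertical above 0.5 rad or distance of cup_center from where it was at the start of the episode above 0.03 m).
It also fails if it takes over 48 s, if anything falls off the work surface, if the arm or the gripper's body presses on something with over 40 N, if the wrist force passes 120 N, or if a joint passes its speed limit or range.

## Working session

There is one attempt and no reset: what is moved stays moved. The work goes in short steps, Python scripts to look and compute and a shell command to move; the robot and the scene stay as the last step left them, time stands still between calls to the robot, and variables do not carry over. Pictures are saved under pics/ and viewed, and the job is handed in when it is done.

```bash
mkdir -p pics; ls; python3 - <<'E'
from bench import arm
import cv2
s=arm.read_state(); print({k:s[k] for k in('clock','position','ee_rot','gripper_width')})
for n in('scene','top'):
    im=arm.get_image(n); cv2.imwrite(f'pics/{n}0.png',im[:,:,::-1]); print(arm.camera_params(n))
E
```

```text
pics
{'clock': 0.0, 'position': array([166.45099117, 601.8637163 , 249.23294411]), 'ee_rot': array([-0.09510529, -0.69990986,  0.7014357 ,  0.09523199]), 'gripper_width': 85.50329143347122}
{'fx': 484.57620922422154, 'fy': 484.57620922422154, 'cx': 321.5581358515938, 'cy': 237.80540150356248, 'rvec': array([ 1.16227279,  2.47701456, -0.86781378]), 'tvec': array([ 394.80223008, -254.07716821, 1458.14339507])}
{'fx': 457.08417495288376, 'fy': 457.08417495288376, 'cx': 325.7867949534572, 'cy': 241.5353757184477, 'rvec': array([ 2.16193268, -2.14935748,  0.12637787]), 'tvec': array([ -33.51116404,  602.06259769, 1297.6527449 ])}
```

View pics/scene0.png

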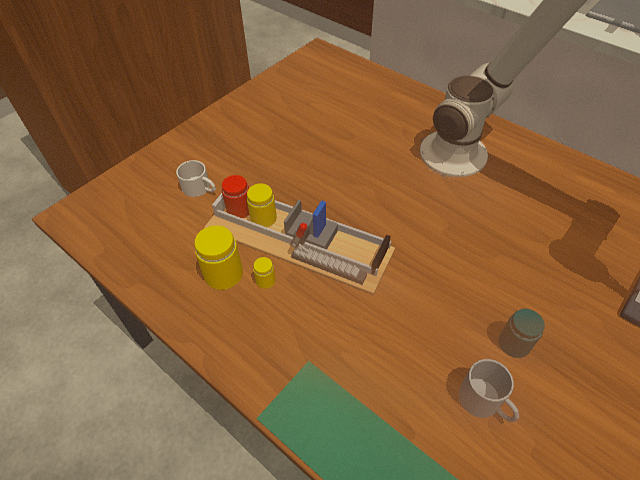

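View pics/top0.png

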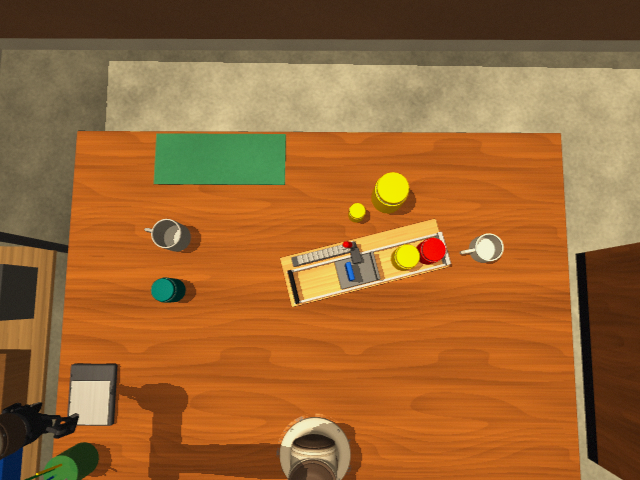

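The scene shows the feeder with the rack side facing away from the robot. In the top picture it spans about (280,260) to (450,263), with the stop at (293,288), the handle at (350,270) and the red lever at (348,245). There are three yellow canisters: in the lane (406,256), large (392,190) and small (357,211).

```bash
cat > h.py <<'E'
import numpy as np,cv2
from bench import arm
from scipy.spatial.transform import Rotation as R
def P(n,p):
    c=arm.camera_params(n);K=np.array([[c['fx'],0,c['cx']],[0,c['fy'],c['cy']],[0,0,1]])
    return cv2.projectPoints(np.float64(p).reshape(-1,1,3),c['rvec'],c['tvec'],K,None)[0].reshape(-1,2)
def back(n,uv,z):
    c=arm.camera_params(n);Rm=cv2.Rodrigues(c['rvec'])[0];o=-Rm.T@c['tvec']
    d=Rm.T@np.array([(uv[0]-c['cx'])/c['fx'],(uv[1]-c['cy'])/c['fy'],1.]);return o+d*(z-o[2])/d[2]
E
python3 - <<'E'
from h import *
for n in('top','scene'):
    for l in('feeder','pusher','pawl_tip','yellow_canister_center','red_canister_center','pusher_grip'):
        for i,m in enumerate(arm.masks_of(l,n)):
            k=m['mask'];ys,xs=np.nonzero(k)
            print(n,l,round(m['conf'],2),m['extent'],k.sum(),xs.mean().round(1),ys.mean().round(1))
            if i==0: 
                np.save(f'{n}_{l}.npy',k)
                if l=='feeder': r=cv2.minAreaRect(np.c_[xs,ys].astype(np.float32));print(cv2.boxPoints(r))
for n,(x,y,w,h) in dict(top=(265,170,240,150),scene=(170,150,260,160)).items():
    im=arm.get_image(n)[y:y+h,x:x+w,::-1];cv2.imwrite(f'pics/{n}1.png',cv2.resize(im,None,fx=3,fy=3,interpolation=cv2.INTER_CUBIC))
E
```

```text
top feeder 0.6 [278.6, 219.1, 171.7, 88.9] 6925 354.5 263.4
[[278.79315 257.69852]
 [437.8156  216.6605 ]
 [450.45172 265.6254 ]
 [291.42926 306.6634 ]]
top pusher 0.9 [334.6, 241.7, 43.5, 46.4] 1276 355.6 266.9
top pawl_tip 0.53 [341.7, 239.5, 15.2, 8.4] 70 348.2 244.4
top yellow_canister_center 0.96 [370.1, 168.7, 38.9, 46.9] 1162 389.5 192.5
top yellow_canister_center 0.77 [347.5, 204.3, 16.2, 18.7] 250 356.3 212.3
top yellow_canister_center 0.69 [390.4, 246.0, 27.5, 23.6] 607 404.2 256.9
top red_canister_center 0.88 [419.3, 238.9, 27.0, 25.9] 568 430.3 250.8
top pusher_grip 0.82 [336.4, 239.3, 43.6, 51.6] 1402 355.9 267.2
scene feeder 0.61 [205.7, 193.3, 185.3, 99.7] 8273 312.9 242.9
[[202.43082 228.80902]
 [227.38266 164.11903]
 [400.58572 230.92593]
 [375.63388 295.6159 ]]
scene feeder 0.29 [500.4, 308.9, 44.8, 49.5] 1583 520.8 332.6
scene pusher 0.81 [283.5, 199.2, 53.4, 53.3] 1732 309.8 226.3
scene pusher 0.2 [249.3, 184.7, 27.5, 43.1] 984 261.2 204.6
scene pawl_tip 0.67 [288.0, 223.9, 25.6, 29.3] 240 298.8 236.6
scene yellow_canister_center 0.96 [245.0, 183.8, 32.2, 43.0] 1019 261.2 204.1
scene yellow_canister_center 0.93 [254.7, 255.4, 19.5, 32.5] 558 264.0 272.3
scene yellow_canister_center 0.83 [195.3, 224.4, 49.2, 66.2] 2393 218.2 256.5
scene red_canister_center 0.78 [223.6, 175.8, 26.8, 40.6] 986 235.7 195.5
scene pusher_grip 0.73 [283.0, 197.4, 54.0, 50.2] 1649 309.4 226.3
```

View pics/top1.png

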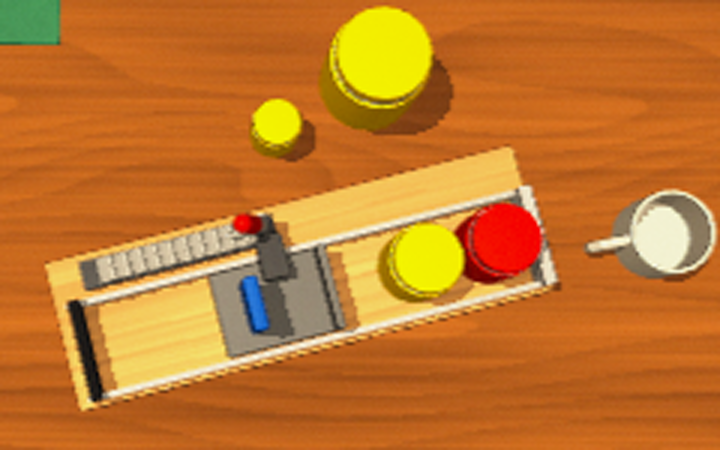

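View pics/scene1.png

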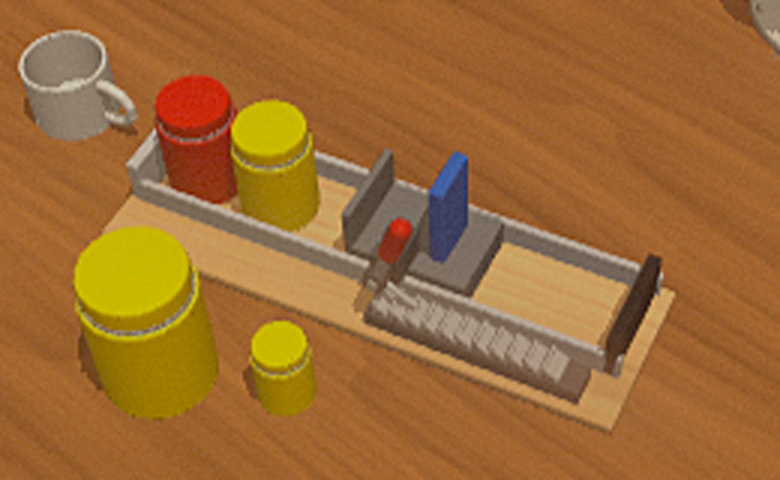

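```bash
cat >> h.py <<'E'
def F(f,p):
    x,y,a=f;c,s=np.cos(a),np.sin(a);p=np.atleast_2d(np.float64(p));return np.c_[x+c*p[:,0]-s*p[:,1],y+s*p[:,0]+c*p[:,1],p[:,2]]
E
python3 - <<'E'
from h import *
from scipy.optimize import least_squares
cr=lambda x,y,o:np.array([(x+.5)/3-.5+o[0],(y+.5)/3-.5+o[1]])
T=(265,170);S=(170,150)
obs=[('top',(75,240,12),cr(48,264,T)),('top',(75,-240,12),cr(514,148,T)),('top',(-75,-240,12),cr(557,288,T)),('top',(-75,240,12),cr(85,408,T)),
('scene',(75,240,12),cr(612,430,S)),('scene',(-75,240,12),cr(674,292,S))]
def res(f): return np.concatenate([P(n,F(f,p))[0]-o for n,p,o in obs])
r=least_squares(res,[600,0,.2]);f=r.x;print(f,r.fun.reshape(-1,2).round(1));np.save('f.npy',f)
# stop check, canisters
for l,n,uv,z in (('stop top mid','top',cr(85,350,T),57),('yellow top','top',cr(425,258,T),112),('red top','top',cr(500,238,T),112),
   ('handle','top',cr(254,304,T),130),('lever tip','top',cr(243,224,T),135),('handle top s','scene',cr(450,170,S),130)):
    w=back(n,uv,z);c,s=np.cos(f[2]),np.sin(f[2]);d=w-[f[0],f[1],0];print(l,w.round(1),'feeder',(c*d[0]+s*d[1]).round(1),(-s*d[0]+c*d[1]).round(1))
# fit pusher y and pawl angle from scene tip (401,228) & handle
for py in range(0,0): pass
def res2(q):
    h,t=q # handle feeder y, tip offset toward +y angle
    tip=F(f,(52,h-30+66*np.sin(t),64+66*np.cos(t)))
    hp=F(f,(-20,h,130))
    return np.concatenate([P('top',tip)[0]-cr(246,223,T),P('scene',tip)[0]-cr(399,232,S),P('top',hp)[0]-cr(252,302,T),P('scene',hp)[0]-cr(458,168,S)])
r=least_squares(res2,[50,.3]);print(r.x,r.fun.reshape(-1,2).round(1))
E
```

```text
[ 5.45197515e+02 -1.44823493e+02  2.54965571e-01] [[-0.9 -0.3]
 [-0.3 -1.1]
 [-0.6  0.8]
 [-1.3  1.3]
 [-1.8 -0.6]
 [-0.5 -0.5]]
stop top mid [471.   62.3  57. ] feeder -19.6 219.1
yellow top [ 555.2 -251.5  112. ] feeder -17.2 -105.7
red top [ 573.9 -320.3  112. ] feeder -16.4 -177.1
handle [511.2 -94.4 130. ] feeder -20.2 57.3
lever tip [582.8 -84.3 135. ] feeder 51.7 49.1
handle top s [507.3 -94.7 130. ] feeder -24.0 58.0
[62.01801085  0.24218028] [[-0.7  0.4]
 [-1.2  0.8]
 [-1.   1. ]
 [-1.9  2.3]]
```

```bash
cat >> h.py <<'E'
f=np.load('f.npy') if __import__('os').path.exists('f.npy') else None
def want(p,flip=1):
    """feeder point -> tool shift (cm) and turn (deg)"""
    s=arm.read_state();Rt=R.from_quat(s['ee_rot']);fy=np.array([-np.sin(f[2]),np.cos(f[2]),0])*flip
    w=F(f,p)[0];ya=np.array([0,0,-1.]);Rd=R.from_matrix(np.c_[np.cross(ya,fy),ya,fy])
    print('world',w.round(1),'shift',(Rt.inv().apply(w-s['position'])/10).round(2),'turn',np.degrees((Rt.inv()*Rd).as_rotvec()).round(2))
def where():
    s=arm.read_state();d=s['position']-[f[0],f[1],0];c,q=np.cos(f[2]),np.sin(f[2])
    print('t',round(s['clock'],2),'feeder',(c*d[0]+q*d[1]).round(1),(-q*d[0]+c*d[1]).round(1),d[2].round(1),'F',s['contact_force'].round(1),'w',round(s['gripper_width'],1),'j',s['joints'].round(2));print(R.from_quat(s['ee_rot']).as_matrix().round(3))
E
python3 -c "
from h import *
where(); want((55,90,250)); want((55,90,250),-1)"
```

```text
t 0.8 feeder -177.9 818.5 250.3 F [-0.1 -0.2  0.1] w 85.3 j [ 1.56  0.38  0.01 -0.   -1.19 -0.26]
[[-0.964 -0.    -0.267]
 [ 0.267  0.    -0.964]
 [ 0.    -1.    -0.   ]]
world [575.7 -43.9 250. ] shift [-5.666e+01  3.000e-02  5.138e+01] turn [ -0.   149.94   0.  ]
world [575.7 -43.9 250. ] shift [-5.666e+01  3.000e-02  5.138e+01] turn [  0.   -30.06   0.  ]
```

Look-alikes: the yellow canisters are at (406,256) in the lane (ours), (392,190) large and (357,211) small. There are also two white or steel cups at (166,234) and (488,248). The only red lever is at (348,245) and the only blue handle at (350,270), both confirmed in the crops.

Next I move above and to the rear of the lever, closing the gripper on the way.

```bash
python3 -m inch '[[0,-56.7,0,51.4,0,-30,0],[0,-56.7,0,51.4,0,-30,0],[0,-56.7,0,51.4,0,-30,0],[0,-56.7,0,51.4,0,-30,0],[0,-56.7,0,51.4,0,-30,0],[0,-56.7,0,51.4,0,-30,0],[0,-56.7,0,51.4,0,-30,0],[0,-56.7,0,51.4,0,-30,0],[0,-56.7,0,51.4,0,-30,0],[0,-56.7,0,51.4,0,-30,0],[0,-56.7,0,51.4,0,-30,0],[0,-56.7,0,51.4,0,-30,0],[0,-56.7,0,51.4,0,-30,0],[0,-56.7,0,51.4,0,-30,0],[0,-56.7,0,51.4,0,-30,0],[0,-56.7,0,51.4,0,-30,0],[0,-56.7,0,51.4,0,-30,0],[0,-56.7,0,51.4,0,-30,0],[0,-56.7,0,51.4,0,-30,0],[0,-56.7,0,51.4,0,-30,0]]'
python3 -c "
from h import *
where(); want((55,90,250),-1)"
```

```text
clock: 2.47
position: [577.5, -47.3, 249.6]
ee_rot: [0.088, -0.701, 0.702, -0.088]
contact_force: [-0.3, -0.2, 0.0]
gripper_width: -0.1
t 2.47 feeder 55.8 86.3 249.6 F [-0.3 -0.2  0. ] w -0.1 j [ 0.2   0.31 -0.11  0.   -1.15  1.62]
[[-0.969 -0.     0.246]
 [-0.246 -0.001 -0.969]
 [ 0.001 -1.     0.001]]
world [575.7 -43.9 250. ] shift [ 0.08 -0.05 -0.37] turn [-0.03 -0.34  0.03]
```

```bash
python3 -m inch '[[0,0,3,-0.3,0,0,0],[0,0,6,-0.3,0,0,0],[0,0,9,-0.3,0,0,0],[0,0,11,-0.3,0,0,0],[0,0,12.6,-0.3,0,0,0],[0,0,12.6,-0.3,0,0,0],[0,0,12.6,-0.3,0,0,0]]'
python3 - <<'E'
from h import *
where()
for n,(x,y,w,h) in dict(top=(285,190,160,120),scene=(220,150,200,150)).items():
    im=arm.get_image(n)[y:y+h,x:x+w,::-1];cv2.imwrite(f'pics/{n}2.png',cv2.resize(im,(800,600) if n=='top' else (800,600),interpolation=cv2.INTER_CUBIC))
E
```

```text
clock: 3.05
position: [574.9, -40.7, 124.1]
ee_rot: [0.09, -0.701, 0.701, -0.089]
contact_force: [0.0, -0.5, -0.2]
gripper_width: -0.0
t 3.05 feeder 55.0 93.3 124.1 F [ 0.  -0.5 -0.2] w -0.0 j [ 0.21  0.42 -0.28  0.   -0.87  1.62]
[[-0.968 -0.001  0.252]
 [-0.252 -0.    -0.968]
 [ 0.001 -1.     0.   ]]
```

View pics/scene2.png

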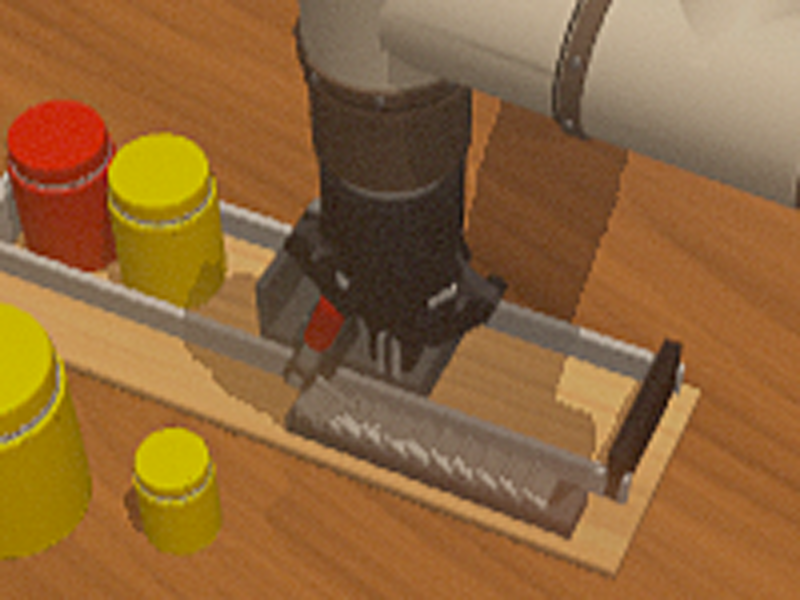

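The fingers stand just behind the red lever (320,325 in the crop), clear of the handle. Next I push the lever forward gently.

```bash
python3 -m inch '[[0,0,-0.4,0.8,0,0,0],[0,0,-0.4,1.5,0,0,0],[0,0,-0.4,2,0,0,0],[0,0,-0.4,2.5,0,0,0],[0,0,-0.4,3,0,0,0],[0,0,-0.4,3.5,0,0,0],[0,0,-0.4,4,0,0,0],[0,0,-0.4,4.4,0,0,0],[0,0,-0.4,4.4,0,0,0]]'
python3 - <<'E'
from h import *
where()
x,y,w,h=220,150,200,150
im=arm.get_image('scene')[y:y+h,x:x+w,::-1];cv2.imwrite('pics/scene3.png',cv2.resize(im,(800,600),interpolation=cv2.INTER_CUBIC))
E
```

```text
clock: 3.9
position: [586.4, -84.7, 128.1]
ee_rot: [0.089, -0.701, 0.701, -0.089]
contact_force: [-0.5, 0.1, -0.1]
gripper_width: -0.1
t 3.9 feeder 55.1 47.8 128.1 F [-0.5  0.1 -0.1] w -0.1 j [ 0.13  0.44 -0.23  0.   -0.89  1.69]
[[-0.968 -0.     0.25 ]
 [-0.25  -0.    -0.968]
 [ 0.    -1.     0.   ]]
```

View pics/scene3.png

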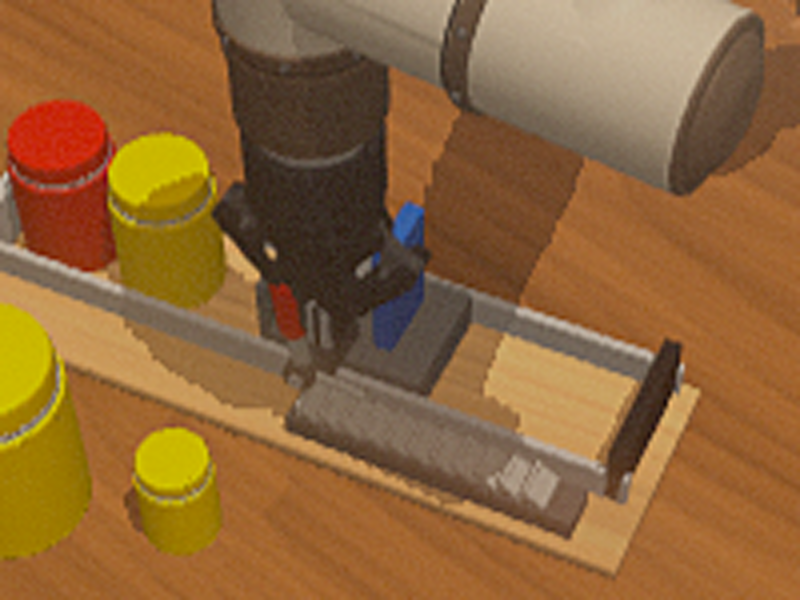

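The lever (288,310) is now near upright, so I keep pushing past the tipping point.

```bash
python3 -m inch '[[0,0,0,0.4,0,0,0],[0,0,0,0.8,0,0,0],[0,0,0,1.2,0,0,0],[0,0,0,1.6,0,0,0],[0,0,0,1.8,0,0,0],[0,0,0,1.8,0,0,0],[0,0,0,1.8,0,0,0]]'
python3 - <<'E'
from h import *
where()
x,y,w,h=220,150,200,150
im=arm.get_image('scene')[y:y+h,x:x+w,::-1];cv2.imwrite('pics/scene4.png',cv2.resize(im,(800,600),interpolation=cv2.INTER_CUBIC))
E
```

```text
clock: 4.53
position: [590.8, -101.4, 128.3]
ee_rot: [-0.089, 0.701, -0.701, 0.089]
contact_force: [-0.3, 0.4, 0.3]
gripper_width: 0.4
t 4.53 feeder 55.1 30.5 128.3 F [-0.3  0.4  0.3] w 0.4 j [ 0.1   0.45 -0.22 -0.   -0.9   1.72]
[[-0.968 -0.     0.251]
 [-0.251  0.    -0.968]
 [ 0.    -1.    -0.   ]]
```

View pics/scene4.png

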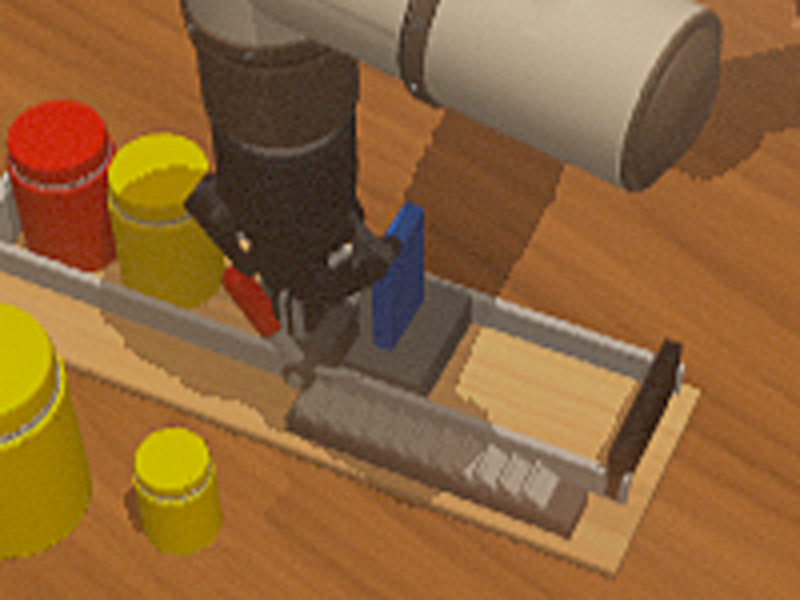

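The lever has toppled over to the front (250,300), and the handle hasn't moved. I back off, rise, and move above a spot in front of the handle.

```bash
python3 -m inch '[[0,0,0,-0.8,0,0,0],[0,0,-3,-0.8,0,0,0],[0,0,-6,-0.8,0,0,0],[0,0,-8,-0.5,0,0,0],[0,3,-8,1,0,0,0],[0,7.5,-8,1.6,0,0,0],[0,7.5,-8,1.6,0,0,0],[0,7.5,-8,1.6,0,0,0],[0,7.5,-8,1.6,0,0,0]]'
python3 - <<'E'
from h import *
where()
for n,(x,y,w,h) in dict(scene=(220,150,200,150)).items():
    im=arm.get_image(n)[y:y+h,x:x+w,::-1];cv2.imwrite(f'pics/{n}5.png',cv2.resize(im,(800,600),interpolation=cv2.INTER_CUBIC))
E
```

```text
clock: 5.33
position: [522.6, -135.3, 208.9]
ee_rot: [0.089, -0.701, 0.702, -0.09]
contact_force: [0.4, -0.2, -0.4]
gripper_width: 0.2
t 5.33 feeder -19.4 14.9 208.9 F [ 0.4 -0.2 -0.4] w 0.2 j [ 0.05  0.27 -0.26  0.   -1.03  1.78]
[[-0.968  0.002  0.251]
 [-0.251 -0.    -0.968]
 [-0.001 -1.     0.001]]
```

View pics/scene5.png

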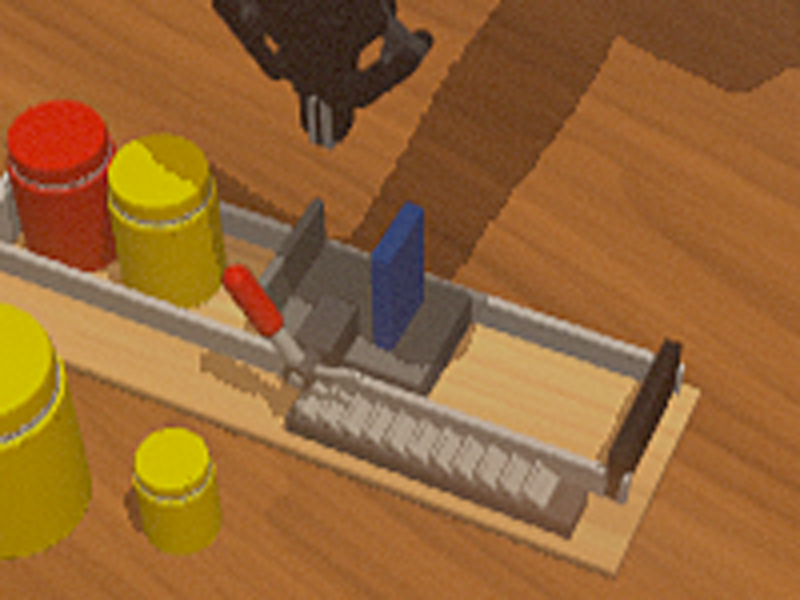

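The lever rests on its released side (245,295) and the handle is free at (400,270). I descend in front of the handle and push it to the rear.

```bash
python3 -m inch '[[0,0,3,0,0,0,0],[0,0,6,0,0,0,0],[0,0,8.5,0,0,0,0],[0,0,8.5,0,0,0,0],[0,0,8.5,-1,0,0,0],[0,0,8.5,-2,0,0,0],[0,0,8.5,-2.5,0,0,0],[0,0,8.5,-3,0,0,0],[0,0,8.5,-3.5,0,0,0],[0,0,8.5,-4,0,0,0],[0,0,8.5,-4.5,0,0,0],[0,0,8.5,-5,0,0,0],[0,0,8.5,-5.5,0,0,0],[0,0,8.5,-6,0,0,0]]'
python3 - <<'E'
from h import *
where()
for n,(x,y,w,h) in dict(scene=(220,150,200,150)).items():
    im=arm.get_image(n)[y:y+h,x:x+w,::-1];cv2.imwrite(f'pics/{n}6.png',cv2.resize(im,(800,600),interpolation=cv2.INTER_CUBIC))
E
```

```text
clock: 6.55
position: [508.7, -77.2, 124.9]
ee_rot: [0.088, -0.701, 0.702, -0.091]
contact_force: [2.9, -4.5, -3.5]
gripper_width: 0.2
t 6.55 feeder -18.3 74.6 124.9 F [ 2.9 -4.5 -3.5] w 0.2 j [ 0.17  0.33 -0.43  0.   -0.8   1.66]
[[-0.968  0.005  0.252]
 [-0.252 -0.001 -0.968]
 [-0.005 -1.     0.002]]
```

View pics/scene6.png

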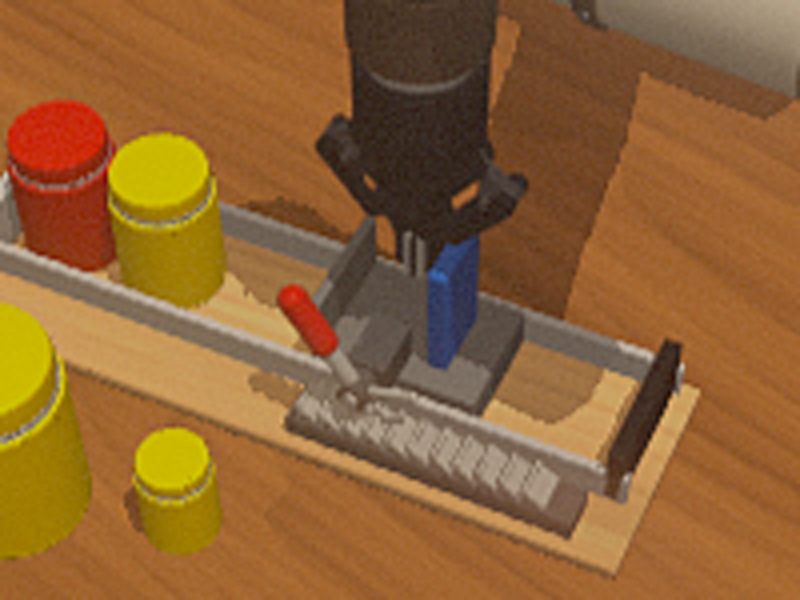

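The pusher slides back with the lever still released (305,315), at a force of about 6 N. I continue.

```bash
python3 -m inch '[[0,0,0,-0.5,0,0,0],[0,0,0,-1,0,0,0],[0,0,0,-1.5,0,0,0],[0,0,0,-2,0,0,0],[0,0,0,-2.5,0,0,0],[0,0,0,-3,0,0,0],[0,0,0,-3.5,0,0,0],[0,0,0,-4,0,0,0],[0,0,0,-4.5,0,0,0],[0,0,0,-5,0,0,0],[0,0,0,-5.5,0,0,0],[0,0,0,-5.8,0,0,0]]'
python3 - <<'E'
from h import *
where()
for n,(x,y,w,h) in dict(scene=(220,150,200,150)).items():
    im=arm.get_image(n)[y:y+h,x:x+w,::-1];cv2.imwrite(f'pics/{n}7.png',cv2.resize(im,(800,600),interpolation=cv2.INTER_CUBIC))
E
```

```text
clock: 7.6
position: [493.8, -21.0, 124.9]
ee_rot: [0.089, -0.701, 0.702, -0.091]
contact_force: [2.5, -4.5, 0.2]
gripper_width: -0.1
t 7.6 feeder -18.5 132.7 124.9 F [ 2.5 -4.5  0.2] w -0.1 j [ 0.29  0.3  -0.48  0.   -0.79  1.54]
[[-0.968  0.004  0.252]
 [-0.252 -0.    -0.968]
 [-0.004 -1.     0.001]]
```

View pics/scene7.png

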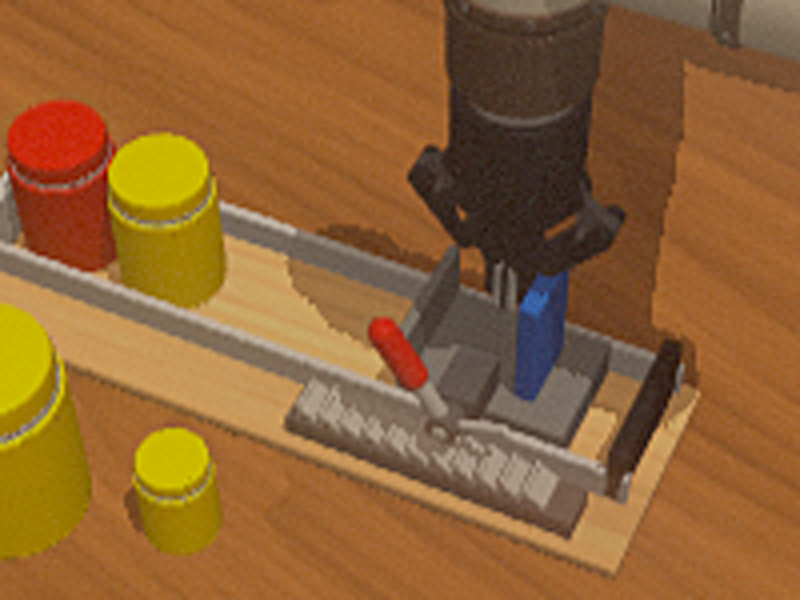

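About 25–30 mm remains to the black stop, so I go slower.

```bash
python3 -m inch '[[0,0,0,-0.4,0,0,0],[0,0,0,-0.8,0,0,0],[0,0,0,-1.2,0,0,0],[0,0,0,-1.6,0,0,0],[0,0,0,-2,0,0,0],[0,0,0,-2,0,0,0]]'
python3 - <<'E'
from h import *
where()
E
```

```text
clock: 8.15
position: [488.5, -1.4, 124.7]
ee_rot: [-0.089, 0.701, -0.701, 0.091]
contact_force: [1.1, -2.8, 0.5]
gripper_width: -0.4
t 8.15 feeder -18.7 153.0 124.7 F [ 1.1 -2.8  0.5] w -0.4 j [ 0.33  0.29 -0.49  0.   -0.78  1.49]
[[-0.968  0.003  0.252]
 [-0.252  0.001 -0.968]
 [-0.003 -1.     0.   ]]
```

```bash
python3 -m inch '[[0,0,0,-0.2,0,0,0],[0,0,0,-0.4,0,0,0],[0,0,0,-0.6,0,0,0]]'
python3 -c "
from h import *
where()"
```

```text
clock: 8.4
position: [487.2, 3.7, 124.7]
ee_rot: [0.089, -0.701, 0.702, -0.091]
contact_force: [2.1, -5.1, 4.0]
gripper_width: -0.4
t 8.4 feeder -18.7 158.3 124.7 F [ 2.1 -5.1  4. ] w -0.4 j [ 0.34  0.29 -0.5   0.   -0.78  1.48]
[[-0.968  0.003  0.252]
 [-0.252 -0.    -0.968]
 [-0.003 -1.     0.001]]
```

```bash
python3 -m inch '[[0,0,0,-0.2,0,0,0],[0,0,0,-0.4,0,0,0],[0,0,0,-0.4,0,0,0]]'
python3 - <<'E'
from h import *
where()
for n,(x,y,w,h) in dict(scene=(300,190,120,90)).items():
    im=arm.get_image(n)[y:y+h,x:x+w,::-1];cv2.imwrite(f'pics/{n}8.png',cv2.resize(im,(800,600),interpolation=cv2.INTER_CUBIC))
E
```

```text
clock: 8.65
position: [485.9, 7.8, 124.4]
ee_rot: [0.089, -0.701, 0.701, -0.091]
contact_force: [1.2, -2.7, 2.5]
gripper_width: -0.2
t 8.65 feeder -18.8 162.7 124.4 F [ 1.2 -2.7  2.5] w -0.2 j [ 0.35  0.29 -0.5   0.   -0.78  1.47]
[[-0.968  0.002  0.252]
 [-0.252  0.    -0.968]
 [-0.002 -1.     0.   ]]
```

View pics/scene8.png

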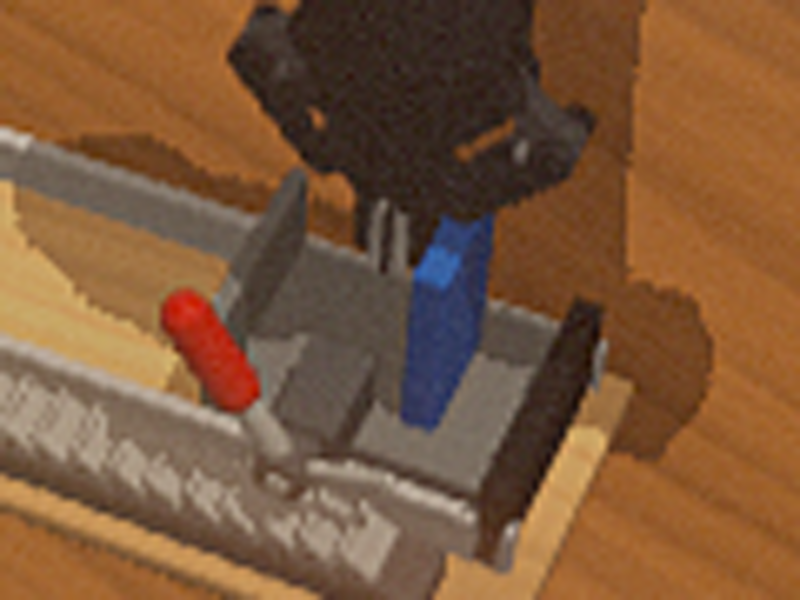

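It looks nearly at the stop, but the force hasn't risen, so the pusher isn't seated yet. I continue in small steps.

```bash
python3 -m inch '[[0,0,0,-0.2,0,0,0],[0,0,0,-0.4,0,0,0],[0,0,0,-0.4,0,0,0]]'
python3 -c "
from h import *
where()"
```

```text
clock: 8.95
position: [485.6, 8.5, 124.2]
ee_rot: [0.09, -0.699, 0.703, -0.091]
contact_force: [8.5, -19.6, 0.8]
gripper_width: -0.5
t 8.95 feeder -19.0 163.4 124.2 F [  8.5 -19.6   0.8] w -0.5 j [ 0.36  0.29 -0.5   0.01 -0.78  1.46]
[[-0.968  0.002  0.253]
 [-0.253 -0.005 -0.968]
 [-0.001 -1.     0.006]]
```

The force rose to 21 N and motion stopped: the pusher is against the stop. I back off and rise.

```bash
python3 -m inch '[[0,0,0,0.5,0,0,0],[0,0,0,1.5,0,0,0],[0,0,-3,1.5,0,0,0],[0,0,-6,1.5,0,0,0],[0,0,-9,1.5,0,0,0],[0,5,-12,1.5,0,0,0],[0,9,-14,1.5,0,0,0],[0,13,-14,1.5,0,0,0],[0,16,-14,1.5,0,0,0],[0,16,-14,1.5,0,0,0],[0,16,-14,1.5,0,0,0],[0,16,-14,1.5,0,0,0]]'
python3 - <<'E'
from h import *
where()
for n,(x,y,w,h) in dict(scene=(170,130,260,195),top=(265,170,200,150)).items():
    im=arm.get_image(n)[y:y+h,x:x+w,::-1];cv2.imwrite(f'pics/{n}9.png',cv2.resize(im,(800,600),interpolation=cv2.INTER_CUBIC))
E
```

```text
clock: 9.95
position: [333.1, -42.9, 263.5]
ee_rot: [-0.089, 0.702, -0.701, 0.09]
contact_force: [0.2, -0.3, 0.8]
gripper_width: 0.0
t 9.95 feeder -179.6 152.1 263.5 F [ 0.2 -0.3  0.8] w 0.0 j [ 0.37 -0.16 -0.59 -0.   -1.14  1.46]
[[-0.968  0.001  0.251]
 [-0.251  0.001 -0.968]
 [-0.001 -1.    -0.001]]
```

View pics/scene9.png

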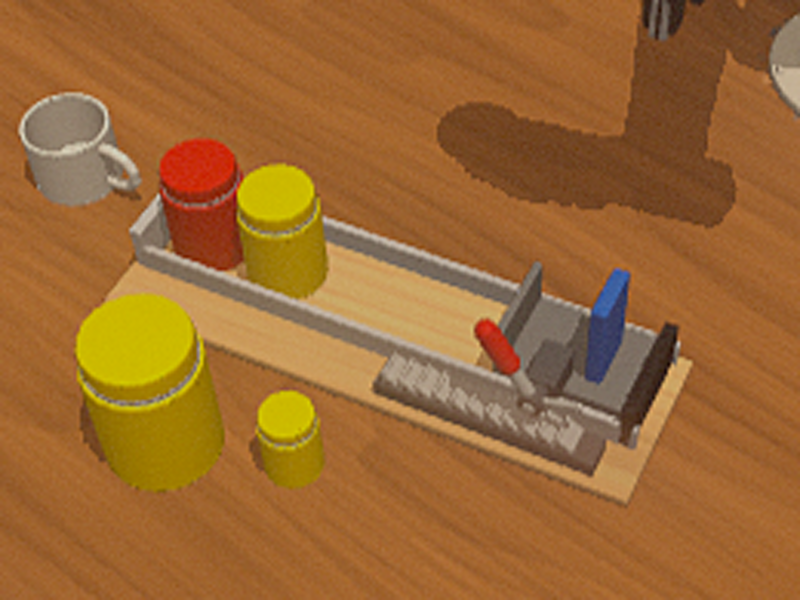

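View pics/top9.png

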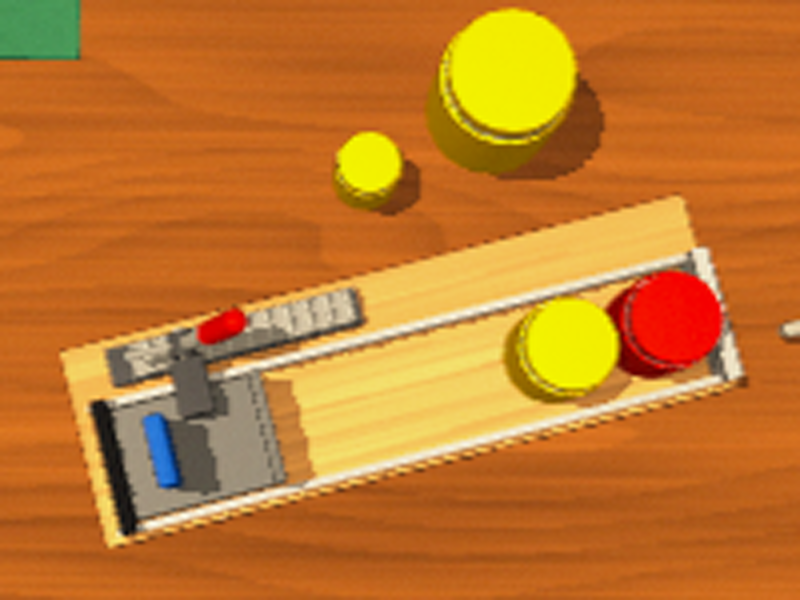

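The pusher block sits against the black stop (115,465 in the top crop). The lever leans to the front at (222,325), and the canisters are where they were. The arm is clear and at rest.

```bash
python3 -c "
from h import *
arm.job_done(); where()"
```

```text
the job is handed in; nothing more can be done
the job is handed in; nothing more can be done
```

I flipped the red pawl lever to its released side with the closed fingertips while the pusher was still forward. I then pushed the blue handle back until it hit the rear stop, backed the arm away and handed the job in at about 10 s.

- **Pusher:** sliding took about 3 to 7 N. At the end the force rose to about 21 N and motion stopped, which I took as the pusher reaching the stop. The last pictures show the pusher block against the black stop.
- **Lever:** it leans to the front (released) in the last pictures.
- **Other objects:** the red and yellow canisters and the white cup look unmoved in those pictures. I did not look again at the teal canister and the pitcher, but the arm never came down near them.
- **Arm:** it was clear of everything, reading under 1 N.

No check failed. The slide and lever values were judged from pictures and force, since the joints cannot be read directly. The only disagreement was the starting handle position, where the estimates differed by about 4 mm.

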